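# Pack flange hubs head to tail in a tray

### The job

Two of the three hat-shaped hubs still stand on the table: pack them into the wooden tray beside the first so that all three sit tight in one straight row, alternately crown up, crown down, crown up, each flat on the tray floor. Leave the first hub where it is, set the others in gently without dropping them, and do not disturb the jar, the screwdriver or the carton.

Things in the scene. Friction and masses are not known exactly. Their poses are not given: they have to be found in the camera images.
- hub1_mid (a point): blue-grey cast hat-shaped hub, all 3 alike: brim 92 long (own x) x 56 wide (own y) x 12 thick, on its middle a round crown 56 in diameter, 48 tall; 60 in all; 0.35 kg (+-30%). Can be gripped 56 wide across own y, on brim or crown; brim juts 18 past the crown at each x end. Point: centre, half-way up; own z from brim to crown. hub1 stands in the tray, crown up, at its -x end
- hub2_mid (a point): a hub just like hub1, same sizes, point and axes; starts crown up on the bare table. Crown face: bare metal with a black bore 22 wide; brim underside: black bore 36 wide between two bolt holes. Stood on a brim end and let go, a hub tips and rests stably on brim edge and crown edge, crown 21 degrees below level, its centre 37 above the table
- hub3_mid (a point): a hub just like hub1 and hub2, same sizes, point and axes; starts crown up on the bare table
- tray_floor (a point): centre of the tray's floor, 6 above the table. In the full row the middle hub's crown stands on the floor between the neighbours' brims and its brim lies between their crowns, all tops 60 above the floor, about 14 of play in all along the row. The outer two must be in before the middle one is lowered in
- tray: shallow wooden tray, fixed to the table: floor 6 thick, inside 254 long (own x) x 76 wide (own y), end walls 10 thick and 18 above the floor, side lips 8 thick and 8 above the floor. Origin: centre of its underside; x along the row, z up; hub1 at its -x end. Three hubs fit in one row only with the middle one upside down
- jar: bystander: closed grey jar with a black lid, 60 in diameter, 85 tall, standing; origin at the centre of its underside
- screwdriver: bystander: screwdriver lying on the table, about 200 long along its own x, handle towards -x; origin under its middle
- carton: bystander: closed cardboard carton 80 (x) x 70 (y) x 60 tall; origin at the centre of its underside
There are look-alikes about, which are no part of the job. Leave any green or red look-alike of the part that bears hub2_mid alone.

How it is judged:
By the outcome, as a careful person would: the job done as asked, in the order asked, and still so for the second after the job is handed in, with the robot touching nothing.
It also fails if it takes over 72 s, if anything falls off the work surface, if the arm or the gripper's body presses on something with over 40 N, if the wrist force passes 120 N, or if a joint passes its speed limit or range.

### The arm

A 7-joint arm with a two-finger parallel gripper is mounted at the origin on the work surface. World frame = base frame: x ahead of the robot, y to its left, z up, the work surface at z = 0. Lengths are in m, angles in rad, forces in N, time in s.
With the tool pointing down it reaches from about 0.4 to 0.9 m from the base axis. Payload 5.6 kg.
Tool frame: the origin (TCP) lies midway between the tips of the shut fingers; the grasp point (between the pads) lies 19 mm behind it; y points along the fingers, z is the direction in which the jaws open and shut, and the axes are right-handed (so a half turn about y gives the same grasp; the last joint's range is limited). The gripper opens to 92 mm and grips with 3 to 60 N. Pads are 20 mm wide; open, the fingers measure 128 mm over their backs; the gripper's body (75 mm by 189 mm) begins 69 mm behind the grasp point.
Start: joints at [1.057, 0.468, -0.012, 1.603, 0.006, 1.071, -0.056], TCP at [0.295, -0.579, 0.215] pointing down, gripper open.
Joint ranges: [-2.53, 2.53], [-0.31, 2.02], [-1.57, 1.55], [0.28, 2.44], [-1.29, 4.43], [0.15, 1.84], [-2.92, 2.92]. Speed limits (rad/s): [2.57, 2.57, 3.14, 3.14, 3.14, 3.14, 3.14].

### API

Orientations are given as a 3x3 rotation matrix whose columns are the frame's x, y, z axes.
In Python, from station import env, effector, solver, viewer, workorder, search_frame, tip_of gives the robot as it stands. Calls block until the motion is done:
- env.reach(position, orientation): joint-space move of the TCP to a pose.
- env.movel(position, frame=None, rate=0.15): straight line of the TCP; frame=None keeps the orientation; rate is the mean speed in m/s.
- env.goto_joints(angles): joint-space move.
- effector.release() and effector.grasp(squeeze=None): open the fingers fully, or close them until they stop; squeeze is the grip in N (None keeps the last).
- env.pause(seconds).
- solver.inverse_kinematics(position, orientation): joint angles nearest the present ones, or None.
- env.sense(): the state.
- viewer.read_camera(name): name is "scene" or "top" or "wrist"; returns (picture, depth): 480x640x3 uint8, red, green, blue; 480x640 float32, m along the optical axis (not along the pixel's ray), 0 where there is no reading.
- viewer.camera_info(name): a dict with "intrinsics" (3x3 intrinsics, pixels), "eye" and "rotation" of the camera in the world; the wrist camera has in their place "T_tool_cam" (4x4, takes a point from camera to tool coordinates, whose origin is the TCP and whose axes are the tool frame's). Camera axes: x right, y up, looking along -z (the intrinsics and any distortion apply to the point x, -y, -z); pixel columns grow to the right and rows downward; lengths in m; the calibration is good to about 2 mm. A picture is of the moment at which its call begins: read the wrist's pose just before it. camera_info takes no time and is no camera call.
A pose or a line that the arm cannot do raises env.PlanningError and nothing moves.
- workorder.finish_job(): hands the job in, once; it reports no verdict.
Trained networks look in the newest picture that a camera, given by its name, has taken for a name from the list of things; names that differ only in an ending like _2 or _b are one class to them, and where a whole thing is asked for, a point or a joint stands for the part that bears it (a point fixed in the world has none). Each returns a list of dicts, best first, with "score" (0 to 1); they miss things now and then, are a little off and sometimes report something else, mostly with a low value. They report only what shows in the picture. A call takes as long as a camera call. They do not tell look-alikes from the thing itself.
- search_frame(camera, name): "at" ([x, y, z] in m, in world coordinates, good to about 4 mm: the middle of the surface that is visible of it).
- tip_of(camera, name): "at" ([x, y, z] in m, in world coordinates, good to about 4 mm: a listed point, or the origin of a listed thing).
The state is a dict: "t": time; "joint_positions": joint angles; "joint_velocities": joint speeds; "tau": joint torques, N m; "ee_pos": TCP position; "tcp_rot": TCP orientation; "wrist_force": force on the tool from outside, world axes, zero at the start; "moment": the same for the moment, N m; "gripper_width": finger opening in m.
Only numpy, scipy, OpenCV 4.12 (cv2) and the standard library are available. Lean on these libraries where they do the work, as an engineer would, in place of code of your own. Each camera call takes 0.05 s, during which the arm holds its last target.

## Working session

There is one attempt and no reset: what is moved stays moved. The work goes in short steps, each a Python script; the robot and the scene stay as the last script left them, time stands still between calls to the robot, and variables do not carry over. Pictures are saved under pics/ and viewed, and the job is handed in when it is done.

```bash
mkdir -p pics; ls; python3 - <<'E'
from station import env, effector, solver, viewer, workorder, search_frame, tip_of
import cv2, numpy as np
s=env.sense(); print(s['t'],s['ee_pos'],s['tcp_rot'],s['gripper_width'])
for c in ("scene","top","wrist"):
    p,d=viewer.read_camera(c); cv2.imwrite(f"pics/a_{c}.png",p[:,:,::-1]); np.savez(f"pics/a_{c}.npz",p=p,d=d)
    i=viewer.camera_info(c); print(c,{k:np.round(v,4).tolist() if not isinstance(v,str) else v for k,v in i.items()})
    print((d>0).mean())
for c in ("scene","top"):
  for n in ("hub2_mid","tray","tray_floor","jar","screwdriver","carton"):
    print(c,n,[(np.round(r['at'],4).tolist(),round(r['score'],2)) for r in tip_of(c,n)])
print(env.sense()['t'])
E
```

```text
pics
0.0 [ 0.29449213 -0.57877547  0.21362225] [[-8.91242901e-01 -9.34427842e-04  4.53525323e-01]
 [-4.53526269e-01  1.56133053e-03 -8.91241542e-01]
 [ 1.24697976e-04 -9.99998345e-01 -1.81531233e-03]] 0.09180991173586744
scene {'intrinsics': [[560.453, 0.0, 312.6461], [0.0, 560.453, 244.3058], [0.0, 0.0, 1.0]], 'eye': [1.0792, -0.6486, 1.0099], 'rotation': [[0.7594, -0.4851, 0.4336], [0.6505, 0.5752, -0.4959], [-0.0089, 0.6587, 0.7524]]}
0.9960579427083334
top {'intrinsics': [[593.9174, 0.0, 320.1976], [0.0, 593.9174, 230.5984], [0.0, 0.0, 1.0]], 'eye': [0.3219, 0.0015, 1.4706], 'rotation': [[-0.0035, 0.9855, -0.1697], [-1.0, -0.0026, 0.0053], [0.0047, 0.1697, 0.9855]]}
0.996005859375
wrist {'intrinsics': [[403.6776, 0.0, 318.5305], [0.0, 403.6776, 241.0588], [0.0, 0.0, 1.0]], 'T_tool_cam': [[0.0012, -0.9575, -0.2886, -0.0831], [-0.0003, 0.2886, -0.9575, -0.1687], [1.0, 0.0013, 0.0001, -0.0015], [0.0, 0.0, 0.0, 1.0]]}
0.9959602864583333
scene hub2_mid [([0.4526, -0.1301, 0.028], 0.87), ([0.39, -0.0027, 0.0319], 0.84), ([0.4157, -0.3325, 0.0332], 0.76), ([0.3313, -0.1886, 0.0353], 0.68)]
scene tray [([0.5665, 0.1436, 0.0002], 0.89)]
scene tray_floor [([0.5705, 0.1413, 0.0086], 0.79)]
scene jar [([0.3535, 0.3206, 0.0017], 0.93), ([0.7189, -0.3608, 0.0026], 0.42)]
scene screwdriver [([0.7529, 0.0015, 0.0049], 0.87)]
scene carton [([0.7193, -0.3611, 0.0006], 0.93)]
top hub2_mid [([0.3893, -0.0078, 0.0301], 0.95), ([0.3379, -0.1886, 0.0306], 0.86), ([0.4545, -0.1326, 0.028], 0.72), ([0.4155, -0.3353, 0.0299], 0.56)]
top tray [([0.5612, 0.1446, -0.0002], 0.72)]
top tray_floor [([0.5624, 0.1384, 0.0093], 0.79)]
top jar [([0.3504, 0.3198, -0.0034], 0.94), ([0.5636, 0.1372, 0.0082], 0.6)]
top screwdriver [([0.7475, -0.0016, 0.0022], 0.57)]
top carton [([0.7153, -0.3595, -0.0013], 0.64)]
0.75
```

View pics/a_scene.png

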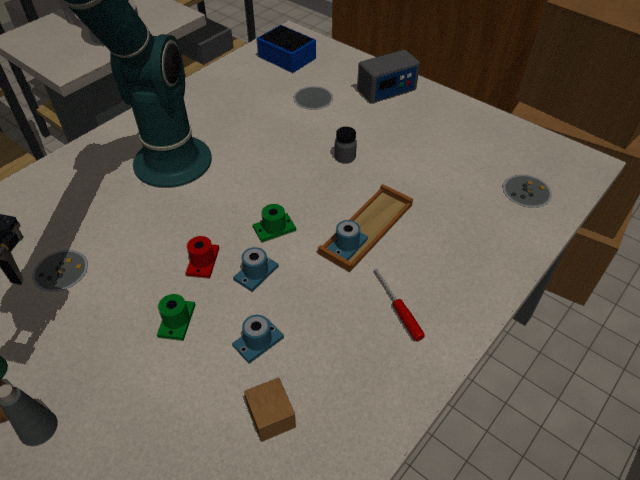

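View pics/a_top.png

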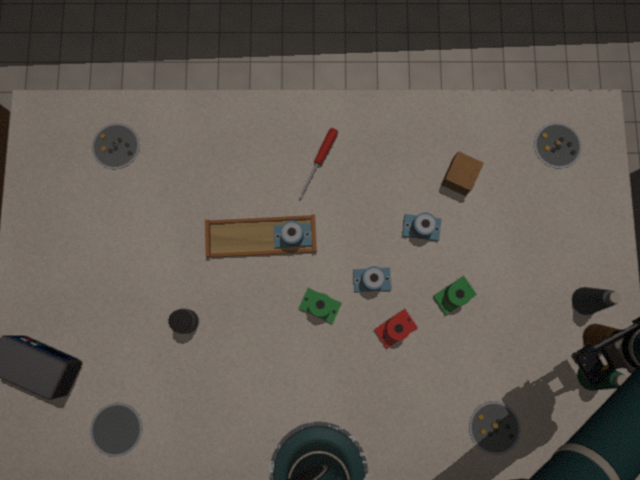

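The two blue hubs on the bare table are at top pixels (425,227) and (372,279). hub1 is in the tray at (292,234), towards the right (-y), so tray +x is about world +y. The green and red look-alikes are at (320,305), (458,293) and (396,328). Next I'll measure the blue hubs from depth in both views.

```bash
cat > h.py <<'E'
import numpy as np, cv2
from station import env, effector, solver, viewer, workorder, search_frame, tip_of
def cloud(p,d,K,R,t):
    v,u=np.mgrid[0:480,0:640]
    z=d.astype(float)
    X=np.stack([(u-K[0,2])*z/K[0,0],-(v-K[1,2])*z/K[1,1],-z],-1)
    return X@R.T+t
def shot(c,name=None):
    s=env.sense(); p,d=viewer.read_camera(c); i=viewer.camera_info(c)
    K=np.array(i['intrinsics'])
    if c=='wrist':
        T=np.array(i['T_tool_cam']); R0=np.array(s['tcp_rot']); R=R0@T[:3,:3]; t=np.array(s['ee_pos'])+R0@T[:3,3]
    else: R=np.array(i['rotation']); t=np.array(i['eye'])
    if name: cv2.imwrite(f"pics/{name}.png",p[:,:,::-1])
    return p,d,cloud(p,d,K,R,t),K,R,t
def hubs(p,d,C,dbg=False,zlo=0.004):
    """blue hub blobs: list of dict"""
    hsv=cv2.cvtColor(p,cv2.COLOR_RGB2HSV)
    m=((hsv[...,0]>85)&(hsv[...,0]<125)&(hsv[...,1]>50)&(d>0)).astype(np.uint8)
    inr=(C[...,0]>.25)&(C[...,0]<.85)&(abs(C[...,1])<.45)&(C[...,2]>-.01)&(C[...,2]<.15)
    m=(m&inr).astype(np.uint8)
    m=cv2.morphologyEx(m,cv2.MORPH_OPEN,np.ones((3,3),np.uint8))
    m=cv2.morphologyEx(m,cv2.MORPH_CLOSE,np.ones((9,9),np.uint8))
    n,l,st,ce=cv2.connectedComponentsWithStats(m)
    return [(l==k,st[k],ce[k]) for k in range(1,n) if st[k][4]>150]
E
python3 - <<'E'
from h import *
for c in ("scene","top"):
    f=np.load(f"pics/a_{c}.npz"); p,d=f['p'],f['d']; i=viewer.camera_info(c)
    K=np.array(i['intrinsics']);R=np.array(i['rotation']);t=np.array(i['eye'])
    C=cloud(p,d,K,R,t)
    tab=C[(abs(C[...,2])<.01)&(C[...,0]>.3)&(C[...,0]<.8)&(abs(C[...,1])<.4)]; print(c,'table z',np.median(tab[:,2]),tab[:,2].std())
    for m,st,ce in hubs(p,d,C):
        P=C[m]; z=P[:,2]
        # include everything within 60mm of blob
        c0=np.median(P[:,:2],0)
        near=(np.hypot(C[...,0]-c0[0],C[...,1]-c0[1])<.09)&(d>0)
        Q=C[near]; zt=np.percentile(Q[:,2],98)
        top=Q[Q[:,2]>zt-.006]; cc,r=cv2.minEnclosingCircle(top[:,:2].astype(np.float32))
        mid=(top[:,:2].max(0)+top[:,:2].min(0))/2
        b=P[(z<zt-.04)]
        hull=cv2.minAreaRect(np.r_[P[:,:2]].astype(np.float32)); hb=cv2.minAreaRect(b[:,:2].astype(np.float32))
        print(st,np.round(ce),'top z',round(zt,4),'circle',np.round(cc,4),round(r,4),'mid',mid.round(4),'brim z',np.median(b[:,2]).round(4),'rect',[np.round(a,4) for a in hb])
    # tray floor
    hsv=cv2.cvtColor(p,cv2.COLOR_RGB2HSV)
    fl=(abs(C[...,0]-.565)<.07)&(abs(C[...,1]-.14)<.16)&(C[...,2]>.003)&(hsv[...,0]<25)&(hsv[...,1]>80)
    P=C[fl]; print('tray',len(P),[np.round(a,4) for a in cv2.minAreaRect(P[:,:2].astype(np.float32))], np.percentile(P[:,2],[5,25,50,75,95]).round(4))
E
```

```text
scene table z -0.0007774757717893266 0.0025819014849705747
[329 232  38  27 625] [347. 244.] top z 0.0668 circle [0.5652 0.0628] 0.0313 mid [0.5658 0.0617] brim z 0.0169 rect [array([0.5657, 0.0643]), array([0.0567, 0.0929]), np.float64(3.4873)]
[234 256  44  34 775] [255. 273.] top z 0.0609 circle [ 0.4552 -0.1333] 0.0308 mid [ 0.4553 -0.1343] brim z 0.0108 rect [array([ 0.4549, -0.1312]), array([0.0594, 0.1019]), np.float64(2.7082)]
[233 321  51  41 967] [257. 342.] top z 0.0613 circle [ 0.585  -0.2615] 0.0297 mid [ 0.5843 -0.261 ] brim z 0.0112 rect [array([ 0.5791, -0.26  ]), array([0.0932, 0.0728]), np.float64(81.6696)]
tray 2308 [array([0.5642, 0.1405]), array([0.0945, 0.2793]), np.float64(2.8099)] [0.0035 0.0051 0.0079 0.0135 0.023 ]
top table z -0.0006930890069161144 0.0035294572154295624
[403 215  13  21 177] [408. 224.] top z 0.0622 circle [ 0.5821 -0.2601] 0.0288 mid [ 0.5827 -0.2595] brim z 0.011 rect [array([ 0.5864, -0.2278]), array([0.0255, 0.0541]), np.float64(82.2406)]
[300 224  11  22 209] [305. 235.] top z 0.0679 circle [0.5619 0.0634] 0.0286 mid [0.5624 0.0629] brim z 0.0166 rect [array([0.5626, 0.03  ]), array([0.0246, 0.0549]), np.float64(86.3583)]
[378 268  13  22 177] [385. 280.] top z 0.0618 circle [ 0.4172 -0.1541] 0.0678 mid [ 0.4185 -0.1479] brim z 0.0111 rect [array([ 0.4532, -0.1636]), array([0.03  , 0.0533]), np.float64(87.1899)]
[354 270  11  22 158] [358. 278.] top z 0.0618 circle [ 0.4359 -0.0901] 0.0734 mid [ 0.4387 -0.0909] brim z 0.0108 rect [array([ 0.4487, -0.1009]), array([0.0251, 0.0529]), np.float64(88.231)]
tray 2615 [array([0.561 , 0.1437]), array([0.0936, 0.277 ]), np.float64(2.8721)] [0.0037 0.0056 0.0084 0.0132 0.0237]
```

Both views agree. Hub A is at about (0.453,-0.132) and hub B at (0.583,-0.260), with tops at 60-62 mm. The tray centre is at about (0.563,0.142), with its x axis about 93° from world x. My plan is to move A upright to the +x end. B then gets flipped in two grasps about its own y, resting in between in the stable 111° pose. I'll check IK for these poses first.

```bash
cat >> h.py <<'E'
def toolR(yaw,tau,sgn):
    """hub-x-like axis e at yaw; approach leans toward +e by tau (body on -e side). jaw = sgn*(Z x e)"""
    e=np.array([np.cos(yaw),np.sin(yaw),0]); Z=np.array([0,0,1.]); f=sgn*np.cross(Z,e)
    a=-Z*np.cos(tau)+e*np.sin(tau)
    return np.stack([np.cross(a,f),a,f],1)
def tcp(gp,R): return np.asarray(gp)+0.019*R[:,1]
E
python3 - <<'E'
from h import *
D=np.deg2rad
lo=[-2.53,-.31,-1.57,.28,-1.29,.15,-2.92];hi=[2.53,2.02,1.55,2.44,4.43,1.84,2.92]
def t(n,gp,yaw,tau):
    for sgn in (1,-1):
        R=toolR(D(yaw),D(tau),sgn)
        q=solver.inverse_kinematics(tcp(gp,R),R)
        print(n,tau,sgn,None if q is None else np.round(q,2).tolist())
t('A',(.453,-.132,.03),92,0); t('Ahi',(.453,-.132,.13),92,0)
t('Tray+x',(.559,.223,.036),93,0);t('Tray+xhi',(.559,.223,.13),93,0)
for tau in (60,55,50): t('Bpick body+y',(.583,-.26,.03),-97,tau)
for tau in (-50,-55,-60): t('flip body-y',(.54,-.13,.037),-90,tau); t('flip2 body-y',(.58,-.18,.037),-90,tau)
for tau in (35,-35):
   t('flip',(.54,-.13,.043),-90,tau); t('mid',(.563,.142,.054),-87,tau); t('midhi',(.563,.142,.15),-87,tau)
E
```

```text
A 0 1 [0.04, 0.51, 0.21, 2.17, -0.22, 0.48, -2.69]
A 0 -1 [0.53, 0.55, -0.38, 2.14, 0.39, 0.53, -0.11]
Ahi 0 1 [0.1, 0.32, 0.14, 2.12, -0.07, 0.71, -2.83]
Ahi 0 -1 [0.6, 0.37, -0.46, 2.09, 0.24, 0.73, 0.03]
Tray+x 0 1 [0.39, 1.22, -1.34, 1.79, 1.26, 1.28, 1.88]
Tray+x 0 -1 [-0.02, 0.74, -0.56, 1.81, 0.55, 0.76, -0.82]
Tray+xhi 0 1 [0.4, 1.01, -1.33, 1.75, 1.04, 1.27, 1.99]
Tray+xhi 0 -1 [0.12, 0.65, -0.76, 1.77, 0.54, 0.94, -0.82]
Bpick body+y 60 1 [-0.38, 0.99, 0.42, 1.8, 0.89, 0.91, -0.96]
Bpick body+y 60 -1 [0.42, 1.09, -0.68, 1.74, 1.55, 1.65, 1.96]
Bpick body+y 55 1 [-0.36, 0.94, 0.43, 1.82, 0.85, 0.85, -0.89]
Bpick body+y 55 -1 [-0.85, 1.51, 1.29, 1.85, -0.63, 0.71, -2.85]
Bpick body+y 50 1 [-0.33, 0.9, 0.42, 1.83, 0.8, 0.79, -0.82]
Bpick body+y 50 -1 [-0.81, 1.42, 1.26, 1.86, -0.64, 0.68, -2.8]
flip body-y -50 1 [0.92, 0.97, -0.54, 1.67, -0.35, 1.07, 0.74]
flip body-y -50 -1 [0.46, 0.88, 0.12, 1.71, -0.84, 1.28, -2.02]
flip2 body-y -50 1 [0.9, 1.03, -0.51, 1.5, -0.33, 1.18, 0.72]
flip2 body-y -50 -1 [0.48, 0.95, 0.15, 1.54, -0.82, 1.38, -2.06]
flip body-y -55 1 [0.94, 1.02, -0
[... 439 characters left out ...]
04, 0.17, 1.47, -0.9, 1.55, -2.01]
flip 35 1 [-0.06, 0.67, -0.12, 1.99, 0.96, 0.87, -0.94]
flip 35 -1 [0.65, 1.08, -1.12, 1.94, 1.49, 1.56, 1.99]
mid 35 1 [-0.22, 0.83, -0.51, 1.72, 0.91, 1.28, -1.15]
mid 35 -1 [0.13, 1.14, -1.12, 1.7, 1.3, 1.7, 1.8]
midhi 35 1 [-0.04, 0.77, -0.77, 1.69, 0.95, 1.49, -1.12]
midhi 35 -1 [0.13, 0.96, -1.11, 1.68, 1.15, 1.71, 1.91]
flip -35 1 [0.85, 0.83, -0.54, 1.76, -0.21, 0.9, 0.57]
flip -35 -1 [0.39, 0.75, 0.1, 1.8, -0.72, 1.05, -2.15]
mid -35 1 [0.48, 0.79, -0.63, 1.88, -0.31, 0.63, 0.31]
mid -35 -1 [0.08, 0.68, -0.1, 1.91, -0.83, 0.78, -2.42]
midhi -35 1 [0.51, 0.63, -0.66, 1.86, -0.34, 0.79, 0.24]
midhi -35 -1 [0.05, 0.52, -0.06, 1.89, -0.76, 0.92, -2.56]
```

```bash
python3 - <<'E'
from h import *
D=np.deg2rad
print(env.sense()['t'])
R=toolR(D(-88),0,1); env.reach(tcp((.453,-.132,.17),R),R); print(env.sense()['t'],env.sense()['ee_pos'])
p,d,C,K,Rc,tc=shot('wrist','w_A'); np.savez('pics/w_A.npz',p=p,d=d,C=C); print(env.sense()['t'])
E
```

```text
0.75
2.4917 [ 0.45317113 -0.1335329   0.15107922]
2.5417
```

View pics/w_A.png

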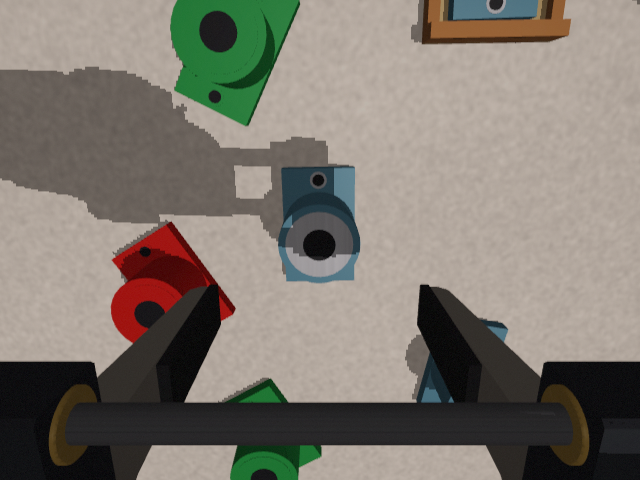

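The wrist view shows hub A's bore at (319,243), almost square to the image, between the green (218,35) and red (148,312) look-alikes. Measuring it from this view.

```bash
cat >> h.py <<'E'
def hubfit(p,d,C,c0,zb=0.0,rad=.065):
    """upright hub near c0: crown centre from top-face points, yaw from brim points"""
    near=(np.hypot(C[...,0]-c0[0],C[...,1]-c0[1])<rad)&(d>0)
    hsv=cv2.cvtColor(p,cv2.COLOR_RGB2HSV)
    blue=(hsv[...,0]>85)&(hsv[...,0]<125)&(hsv[...,1]>40)
    top=near&(C[...,2]>zb+.055)&(C[...,2]<zb+.068)
    T=C[top]; cc,r=cv2.minEnclosingCircle(T[:,:2].astype(np.float32)); mid=(T[:,:2].max(0)+T[:,:2].min(0))/2
    br=near&(C[...,2]>zb+.007)&(C[...,2]<zb+.016)&blue
    B=C[br]; rect=cv2.minAreaRect(B[:,:2].astype(np.float32))
    return dict(ztop=np.median(T[:,2]).round(4),circ=np.round(cc,4),r=round(r,4),mid=mid.round(4),n=len(T),zbrim=np.median(B[:,2]).round(4),rect=[np.round(x,4) for x in rect],nb=len(B))
E
python3 - <<'E'
from h import *
f=np.load('pics/w_A.npz');p,d,C=f['p'],f['d'],f['C']
print(hubfit(p,d,C,(.453,-.132)))
tab=C[(abs(C[...,2])<.006)];print(np.median(tab[:,2]))
E
```

```text
{'ztop': np.float64(0.059), 'circ': array([ 0.4538, -0.1314]), 'r': 0.0282, 'mid': array([ 0.4538, -0.1314]), 'n': 5141, 'zbrim': np.float64(0.0107), 'rect': [array([ 0.4539, -0.131 ]), array([0.0559, 0.0916]), np.float64(2.9014)], 'nb': 2348}
-0.0013213101534413352
```

```bash
python3 - <<'E'
from h import *
D=np.deg2rad
R=toolR(D(-87),0,1); env.reach(tcp((.563,.135,.21),R),R); print(env.sense()['t'],env.sense()['ee_pos'])
p,d,C,K,Rc,tc=shot('wrist','w_T'); np.savez('pics/w_T.npz',p=p,d=d,C=C); print(env.sense()['t'])
print(hubfit(p,d,C,(.564,.063),.006))
hsv=cv2.cvtColor(p,cv2.COLOR_RGB2HSV)
wood=(hsv[...,0]<25)&(hsv[...,1]>80)&(abs(C[...,0]-.565)<.08)&(abs(C[...,1]-.14)<.17)&(d>0)
z=C[...,2]
for n,lo,hi in (('endwall tops',.0195,.030),('lips',.0105,.018),('floor',.002,.009),('all',.002,.03)):
    m=(wood&(z>lo)&(z<hi)).astype(np.uint8); m=cv2.morphologyEx(m,cv2.MORPH_OPEN,np.ones((3,3),np.uint8)).astype(bool)
    P=C[m]; print(n,len(P),np.median(P[:,2]).round(4),[np.round(a,4) for a in cv2.minAreaRect(P[:,:2].astype(np.float32))])
E
```

```text
3.6667 [0.56297268 0.13284064 0.1905294 ]
3.7167
{'ztop': np.float64(0.065), 'circ': array([0.5637, 0.0649]), 'r': 0.0286, 'mid': array([0.564, 0.065]), 'n': 3496, 'zbrim': np.float64(0.0167), 'rect': [array([0.5636, 0.0653]), array([0.0551, 0.0922]), np.float64(3.8459)], 'nb': 1586}
endwall tops 2607 0.0227 [array([0.5632, 0.1434]), array([0.0922, 0.2736]), np.float64(2.7442)]
lips 5586 0.0127 [array([0.5631, 0.1429]), array([0.0923, 0.2553]), np.float64(2.6891)]
floor 18606 0.0047 [array([0.5631, 0.143 ]), array([0.0764, 0.2552]), np.float64(2.7181)]
all 27363 0.0052 [array([0.5631, 0.1434]), array([0.0923, 0.2737]), np.float64(2.7062)]
```

View pics/w_T.png

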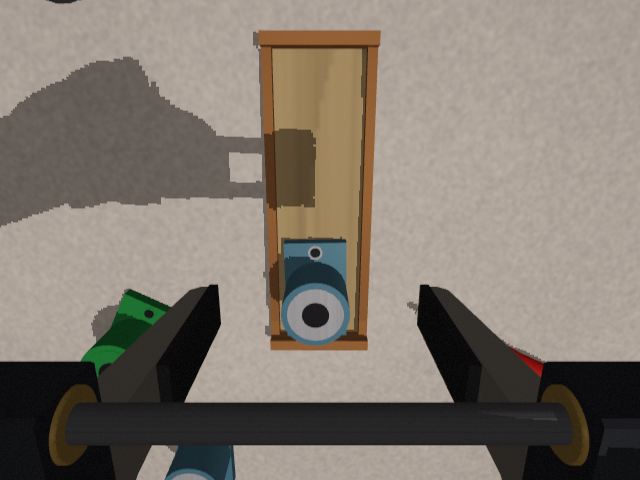

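The tray measures 92.3×273.7 mm, centred at (0.563,0.143) with yaw 92.7°. hub1's bore shows at pixel (316,315), at tray x -78 mm, lateral -3 mm. ee_pos came out about 2 mm short of the commanded y, so I'll check whether it settles as I pick up A.

```bash
cat >> h.py <<'E'
def err(P): 
    s=env.sense(); return (np.round((np.array(s['ee_pos'])-P)*1000,1).tolist(), round(s['t'],2))
TC=np.array([.5631,.1434]);TY=np.deg2rad(92.71);U=np.array([np.cos(TY),np.sin(TY)]);V=np.array([np.sin(TY),-np.cos(TY)])
E
python3 - <<'E'
from h import *
D=np.deg2rad
R=toolR(D(-87.1),0,1); g=np.array([.4538,-.1313])
P=tcp((*g,.10),R); env.reach(P,R); print(err(P)); 
env.pause(.2); print(err(P))
P=tcp((*g,.0305),R); env.movel(P,R,rate=.15); print(err(P)); env.pause(.15); print(err(P))
print(env.sense()['wrist_force'].round(1) if hasattr(env.sense()['wrist_force'],'round') else env.sense()['wrist_force'], env.sense()['tcp_rot'])
E
```

```text
([1.3, 0.9, 0.6], 4.89)
([1.0, 1.0, 0.4], 5.09)
([0.5, 0.4, 0.3], 5.71)
([0.9, -0.2, 1.0], 5.86)
[0.2 0.1 0.1] [[ 5.06165624e-02  1.93678882e-03  9.98716282e-01]
 [-9.98717912e-01 -6.06214838e-04  5.06178206e-02]
 [ 7.03472658e-04 -9.99997941e-01  1.90362118e-03]]
```

```bash
python3 - <<'E'
from h import *
D=np.deg2rad
s0=env.sense()['ee_pos']; R=toolR(D(-87.1),0,1)
effector.grasp(squeeze=35); s=env.sense(); print(s['t'],s['gripper_width'],s['ee_pos'],s['wrist_force'])
P=tcp((.4538,-.1313,.125),R); env.movel(P,R,rate=.25); s=env.sense();print(err(P),s['gripper_width'],s['wrist_force'])
R2=toolR(TY-np.pi,0,1)
g=TC+.079*U-.003*V; print(g)
P=tcp((*g,.125),R2); env.reach(P,R2); print(err(P)); env.pause(.2); print(err(P))
shot('scene','s1')
E
```

```text
6.4917 0.0551444363470395 [ 0.45375481 -0.1313479   0.01155539] [-0.86488494 -0.07671078  2.11483403]
([-0.8, -0.3, -0.7], 7.02) 0.05555955783978139 [-0.10239487 -0.30768456 -3.23201506]
[0.55636817 0.22216981]
([0.1, -2.2, -0.8], 8.39)
([0.5, -1.7, 0.0], 8.59)
```

View pics/s1.png

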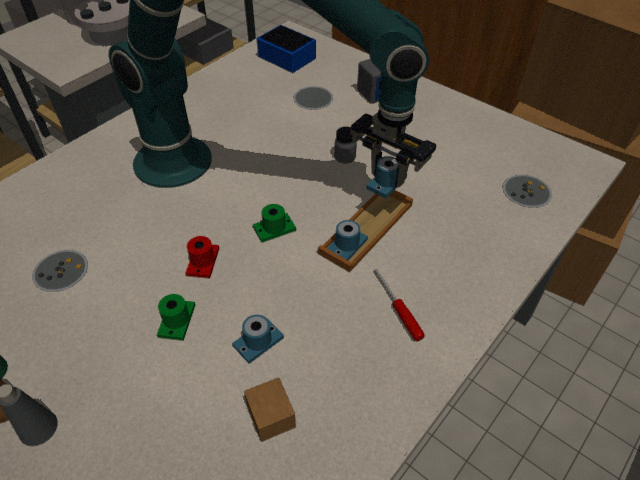

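```bash
python3 - <<'E'
from h import *
R2=toolR(TY-np.pi,0,1); g=TC+.079*U-.003*V
P=tcp((*g,.044),R2); env.movel(P,R2,rate=.12); print(err(P)); env.pause(.1)
off=(np.array(env.sense()['ee_pos'])-P)[:2]; print(off, env.sense()['wrist_force'])
for z in (.040,.038,.0368,.0360):
    P=tcp((*g,z),R2); Pc=P.copy(); Pc[:2]-=off; env.movel(Pc,R2,rate=.03); s=env.sense(); print(err(P),np.round(s['wrist_force'],1))
    if s['wrist_force'][2]>1: break
E
```

```text
([0.5, 0.4, 0.6], 9.47)
[0.00074815 0.00040701] [ 0.42431621  0.82436273 -2.03655313]
([-0.8, -0.6, 0.0], 9.85) [ 0.9  0.7 -2.9]
([-0.8, -0.4, -0.1], 10.1) [ 0.6  0.4 -3.3]
([-0.8, -0.4, -0.1], 10.35) [ 0.1  1.  -3.4]
([-0.7, -0.4, 0.6], 10.6) [-1.8 -1.5  3.8]
```

```bash
python3 - <<'E'
from h import *
D=np.deg2rad
R2=toolR(TY-np.pi,0,1); g=TC+.079*U-.003*V
effector.release(); s=env.sense(); print(s['t'],s['gripper_width'])
P=tcp((*g,.16),R2); env.movel(P,R2,rate=.3); print(err(P))
# view of tray + then B
P=tcp((.563,.135,.21),R2); env.reach(P,R2)
p,d,C,*_=shot('wrist','w_T2'); np.savez('pics/w_T2.npz',p=p,d=d,C=C)
for c in ((.564,.065),(.5566,.222)):
    f=hubfit(p,d,C,c,.006); print(f)
    for k in (f['circ'],f['rect'][0]): print('  along/lat',((k-TC)@U).round(4),((k-TC)@V).round(4))
R=toolR(D(-95),0,1); P=tcp((.583,-.26,.18),R); env.reach(P,R); print(err(P))
p,d,C,*_=shot('wrist','w_B'); np.savez('pics/w_B.npz',p=p,d=d,C=C)
print(hubfit(p,d,C,(.583,-.26)),env.sense()['t'])
E
```

```text
11.2833 0.09170653039716681
([0.2, -0.2, 0.8], 11.85)
{'ztop': np.float64(0.065), 'circ': array([0.5639, 0.0651]), 'r': 0.0285, 'mid': array([0.5639, 0.065 ]), 'n': 3503, 'zbrim': np.float64(0.0167), 'rect': [array([0.5636, 0.0652]), array([0.055 , 0.0927]), np.float64(3.6706)], 'nb': 1594}
  along/lat -0.0783 -0.0029
  along/lat -0.0781 -0.0032
{'ztop': np.float64(0.065), 'circ': array([0.5562, 0.2216]), 'r': 0.0281, 'mid': array([0.5563, 0.2218]), 'n': 5319, 'zbrim': np.float64(0.0167), 'rect': [array([0.5562, 0.222 ]), array([0.0555, 0.0912]), np.float64(2.6902)], 'nb': 2792}
  along/lat 0.0784 -0.0032
  along/lat 0.0788 -0.0032
([0.9, 2.4, 0.2], 13.86)
{'ztop': np.float64(0.059), 'circ': array([ 0.5846, -0.2587]), 'r': 0.0284, 'mid': array([ 0.5846, -0.2586]), 'n': 4762, 'zbrim': np.float64(0.0107), 'rect': [array([ 0.5847, -0.2583]), array([0.0917, 0.0558]), np.float64(82.1525)], 'nb': 2211} 13.9083
```

View pics/w_T2.png

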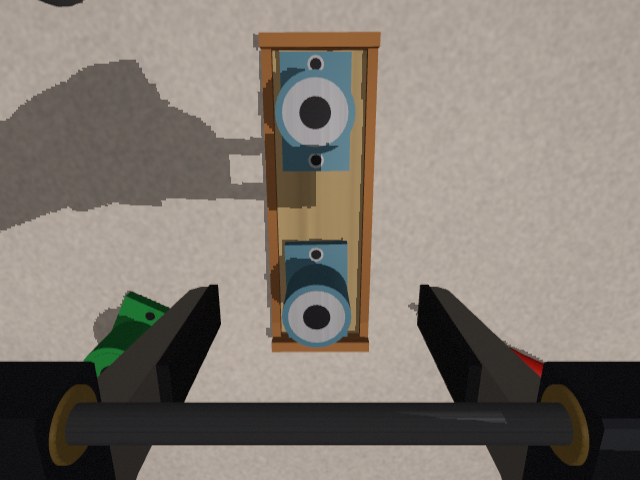

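View pics/w_B.png

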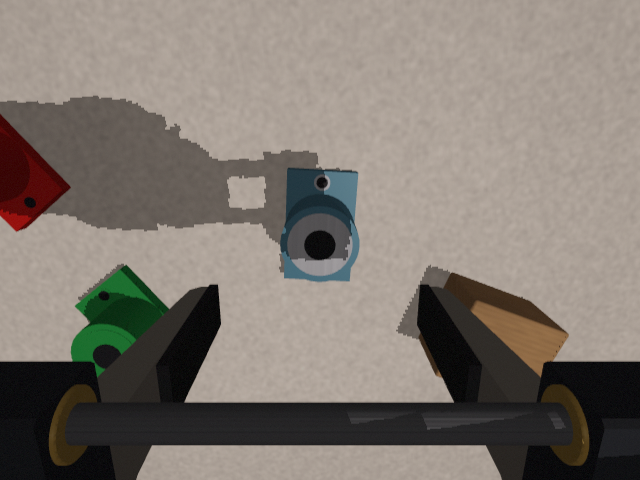

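Hub A now sits in the tray at tray x +78.6 mm, lateral -3 mm, and hub1 hasn't moved; the upper hub's bore is at (316,112). Hub B's bore is at (320,245), giving a centre of (0.5846,-0.2585) and yaw 82.2°. I'll pick it with a 50° tilt, gripper body on the +y side away from the carton (right, 510,310).

```bash
python3 - <<'E'
from h import *
D=np.deg2rad
R=toolR(D(-97.85),D(50),1); g=np.array([.5846,-.2585])
P=tcp((*g,.12),R); env.reach(P,R); print(err(P))
env.pause(.1); off=np.array(env.sense()['ee_pos'])-P
P=tcp((*g,.030),R); env.movel(P,R,rate=.12); env.pause(.1); print(err(P),env.sense()['wrist_force'])
off=np.array(env.sense()['ee_pos'])-P; env.movel(P-off,R,rate=.05); print(err(P))
effector.grasp(squeeze=40); s=env.sense(); print(err(P),s['gripper_width'],np.round(s['wrist_force'],1))
P=tcp((*g,.16),R); env.movel(P,R,rate=.25); print(err(P),env.sense()['gripper_width'])
shot('scene','s2')
E
```

```text
([0.2, 0.1, 0.4], 14.79)
([0.6, -0.1, 0.9], 15.89) [ 0.82562144 -0.64683604  0.32863765]
([-0.5, 0.2, -0.5], 16.14)
([-0.5, 0.1, -0.9], 16.78) 0.055401972376236626 [ 1.1 -0.8 -1. ]
([-0.9, 0.4, -1.5], 17.46) 0.055347943262031886
```

View pics/s2.png

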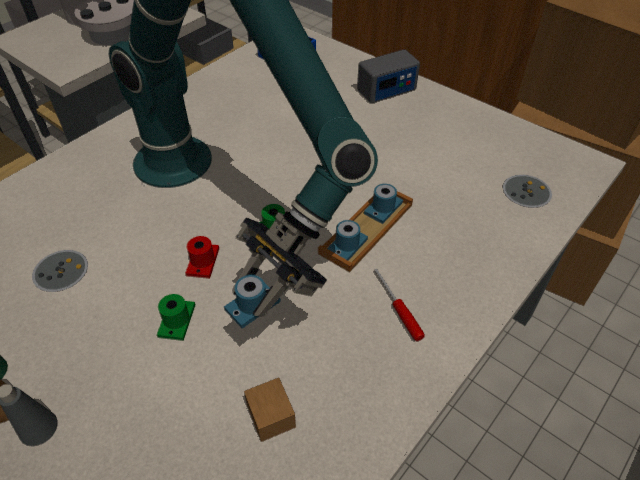

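The hub is at (248,293), held level and clear of everything. Now turning it to the 110.6° rest pose.

```bash
python3 - <<'E'
from h import *
D=np.deg2rad
ph=110.56
R=toolR(TY-np.pi,D(50-ph),1); g=np.array([.54,-.13])
P=tcp((*g,.15),R); env.reach(P,R); print(err(P))
P=tcp((*g,.055),R); env.movel(P,R,rate=.2); env.pause(.1); print(err(P),env.sense()['gripper_width'],np.round(env.sense()['wrist_force'],1))
shot('scene','s3'); 
p,d,C,*_=shot('top','t3'); np.savez('pics/t3.npz',p=p,d=d,C=C)
E
```

```text
([-0.6, 1.0, -0.9], 18.91)
([1.0, 0.1, 1.5], 19.63) 0.05552282656431609 [ 0.  -0.3 -2.3]
```

View pics/s3.png

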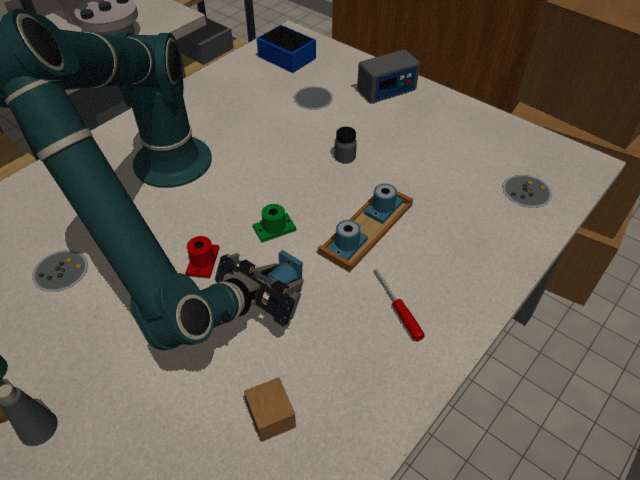

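The brim faces +y and the crown points -y and down, as planned. Lowering to contact.

```bash
python3 - <<'E'
from h import *
D=np.deg2rad
R=toolR(TY-np.pi,D(50-110.56),1); g=np.array([.54,-.13])
for z in (.041,.039,.0375,.0365,.0355,.0345):
    P=tcp((*g,z),R); env.movel(P,R,rate=.06 if z==.041 else .025); s=env.sense(); print(z,err(P),np.round(s['wrist_force'],1),np.round(s['moment'],2))
    if s['wrist_force'][2]>2: break
effector.release(); print(env.sense()['t'])
a=R[:,1]; P=tcp((*g,z),R)-.10*a; env.movel(P,R,rate=.2); print(err(P))
p,d,C,*_=shot('wrist','w_F'); np.savez('pics/w_F.npz',p=p,d=d,C=C)
shot('scene','s4')
E
```

```text
0.041 ([1.2, -0.9, 6.7], 20.12) [ -5.2 -11.8  25.8] [3.07 0.85 1.18]
20.8
([-0.4, 1.2, -0.2], 21.45)
```

View pics/w_F.png

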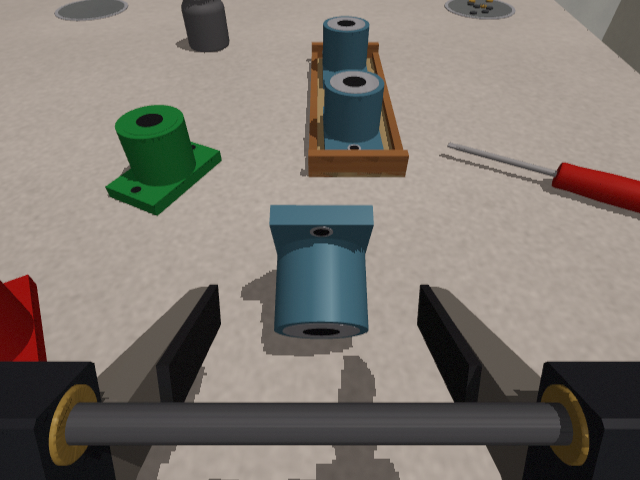

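View pics/s4.png

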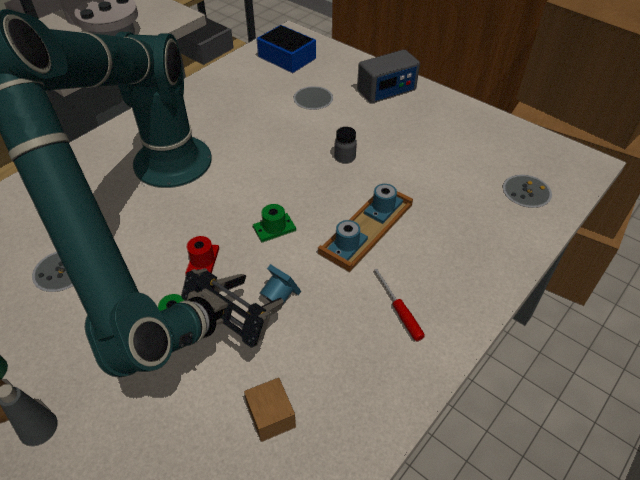

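The hub, at pixel (321,275) in the wrist view, rests with its brim up at the rear and its crown pointing toward the camera. Contact came 6.7 mm early, so the hub may have pitched in the grip. I'll fit its full pose to the depth points with a signed-distance model.

```bash
cat >> h.py <<'E'
from scipy.optimize import least_squares
def hubR(yaw,ph):
    """hub axes: upright hub with own x toward yaw e, then rotated about so crown turns from +Z toward +e by ph"""
    e=np.array([np.cos(yaw),np.sin(yaw),0]);Z=np.array([0,0,1.])
    z=Z*np.cos(ph)+e*np.sin(ph); x=e*np.cos(ph)-Z*np.sin(ph); y=np.cross(z,x)
    return np.stack([x,y,z],1)
def sdf(q):
    b=np.abs(q-np.array([0,0,-.024]))-np.array([.046,.028,.006])
    db=np.linalg.norm(np.maximum(b,0),axis=1)+np.minimum(b.max(1),0)
    c=np.stack([np.hypot(q[:,0],q[:,1])-.028,np.abs(q[:,2]-.006)-.024],1)
    dc=np.linalg.norm(np.maximum(c,0),axis=1)+np.minimum(c.max(1),0)
    return np.minimum(db,dc)
def fitpose(Q,x0):
    """x=[cx,cy,cz,yaw,ph]"""
    f=lambda x: sdf((Q-x[:3])@hubR(x[3],x[4]))*1000
    r=least_squares(f,x0,loss='soft_l1',x_scale=[.01,.01,.01,.1,.1]); return r.x,np.abs(f(r.x))
E
python3 - <<'E'
from h import *
D=np.deg2rad
f=np.load('pics/w_F.npz');p,d,C=f['p'],f['d'],f['C']
tb=C[(np.abs(C[...,2])<.006)&(np.abs(C[...,1]+.13)<.2)]; print('table',np.median(tb[:,2]))
m=(np.hypot(C[...,0]-.54,C[...,1]+.13)<.075)&(C[...,2]>.006)&(d>0)
m=cv2.erode(m.astype(np.uint8),np.ones((3,3),np.uint8)).astype(bool)
m=m&(cv2.cvtColor(p,cv2.COLOR_RGB2HSV)[...,1]>40)
Q=C[m]; print(len(Q),Q.min(0),Q.max(0))
x,r=fitpose(Q[::3],[.54,-.13,.037,TY-np.pi,D(110.5)]); print(x[:3].round(4),np.rad2deg(x[3:]).round(2),np.percentile(r,[50,90]))
E
```

```text
table -0.0016204546660888441
10552 [ 0.51491328 -0.18909658  0.01108701] [ 0.57074725 -0.13487621  0.08950926]
[ 0.5427 -0.1501  0.0348] [-87.36 110.93] [0.30763568 0.85257182]
```

```bash
python3 - <<'E'
from h import *
D=np.deg2rad
f=np.load('pics/t3.npz');p,d,C=f['p'],f['d'],f['C']
hsv=cv2.cvtColor(p,cv2.COLOR_RGB2HSV)
m=(np.hypot(C[...,0]-.54,C[...,1]+.13)<.08)&(C[...,2]>.01)&(d>0)&(hsv[...,0]>85)&(hsv[...,0]<125)&(hsv[...,1]>40)
Q=C[m]; print(len(Q),Q.min(0),Q.max(0))
for ph in (90,110): 
    x,r=fitpose(Q,[.54,-.13,.056,TY-np.pi,D(ph)]); print(x[:3].round(4),np.rad2deg(x[3:]).round(2),np.percentile(r,[50,90]))
cv2.imwrite('pics/t3c.png',cv2.resize(p[200:340,300:460],None,fx=4,fy=4)[:,:,::-1])
E
```

```text
549 [ 0.50990953 -0.16032662  0.05574736] [ 0.56837955 -0.10065955  0.10603922]
[ 0.5396 -0.1346  0.0551] [-87.64  87.68] [1.49893869 4.12279979]
[ 0.5397 -0.1348  0.0552] [-88.28  87.88] [1.48917874 4.08429388]
```

View pics/t3c.png

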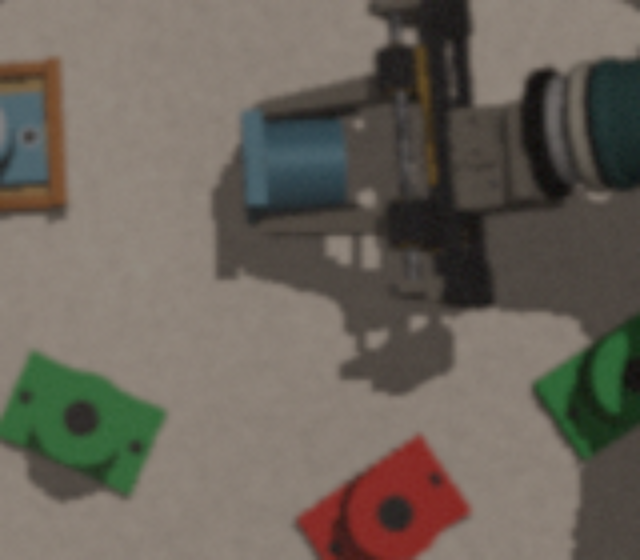

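The top view confirms it: the hub had already slipped to about 88° in the crown-only grip before I set it down, then tipped into its stable rest. It now sits at φ=110.9°, z≈37, centre (0.5427,-0.1501). For the regrasp I'll hold the flat brim sides at 60 N, turn slowly, and measure the pitch before insertion.

```bash
python3 - <<'E'
from h import *
D=np.deg2rad
s=env.sense(); p0=np.array(s['ee_pos']); env.movel(p0+[0,0,.13],None,rate=.3)
yaw=D(-87.36); ph=D(110.9)
c=np.array([.5427,-.1501,.0365]); gp=c+hubR(yaw,ph)@np.array([0,0,-.014]); print(gp)
R=toolR(yaw,D(35),1); P=tcp(gp,R)
env.reach(P-.11*R[:,1],R); env.pause(.1); print(err(P-.11*R[:,1]))
p,d,C,*_=shot('wrist','w_G'); np.savez('pics/w_G.npz',p=p,d=d,C=C)
m=(np.hypot(C[...,0]-.5427,C[...,1]+.15)<.075)&(C[...,2]>.008)&(d>0)&(cv2.cvtColor(p,cv2.COLOR_RGB2HSV)[...,1]>40)
Q=C[m]; x,r=fitpose(Q[::3],[*c,yaw,ph]); print(len(Q),x[:3].round(4),np.rad2deg(x[3:]).round(2),np.percentile(r,[50,90]))
E
```

```text
[ 0.54209758 -0.13703502  0.04149433]
([-0.3, -1.8, -0.5], 23.58)
7853 [ 0.5434 -0.1484  0.0352] [-85.79 110.95] [0.45380907 1.13718365]
```

View pics/w_G.png

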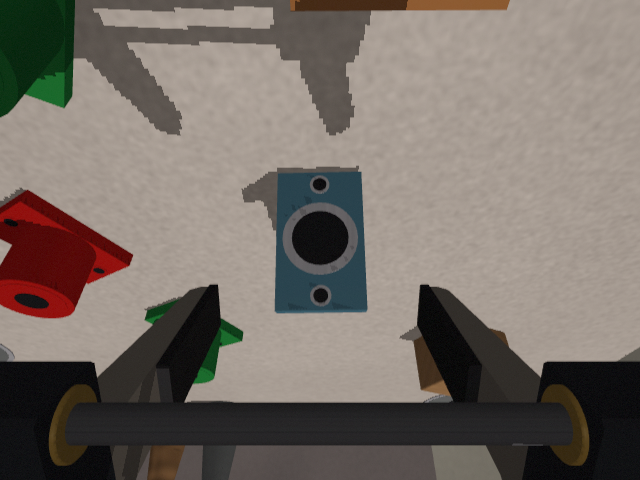

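The brim underside faces the camera (large bore at 320,238), and two views agree to 2 mm. Grasping.

```bash
python3 - <<'E'
from h import *
D=np.deg2rad
yaw=D(-86.6); ph=D(110.9)
c=np.array([.543,-.1492,.0365]); gp=c+hubR(yaw,ph)@np.array([0,0,-.014])
R=toolR(yaw,D(35),1); P=tcp(gp,R)
env.movel(P,R,rate=.12); env.pause(.1); print(err(P),np.round(env.sense()['wrist_force'],1))
off=np.array(env.sense()['ee_pos'])-P; env.movel(P-off,R,rate=.05); print(err(P))
effector.grasp(squeeze=60); s=env.sense(); print(err(P),s['gripper_width'],np.round(s['wrist_force'],1))
P=P+[0,0,.13]; env.movel(P,R,rate=.15); print(err(P),env.sense()['gripper_width'])
p,d,C,*_=shot('wrist','w_H'); np.savez('pics/w_H.npz',p=p,d=d,C=C)
g=gp+[0,0,.13]
def fit(c0,ph):
    m=(np.linalg.norm(C-c0,axis=2)<.075)&(d>0)&(cv2.cvtColor(p,cv2.COLOR_RGB2HSV)[...,1]>40)
    Q=C[m]; x,r=fitpose(Q[::3],[*c0,yaw,ph]); print(len(Q),x[:3].round(4),np.rad2deg(x[3:]).round(2),np.percentile(r,[50,90]))
fit(c+[0,0,.13],ph)
E
```

```text
([0.6, 0.7, 0.6], 24.79) [ 0.   0.3 -0.2]
([-0.5, -0.5, -0.3], 25.04)
([-0.5, -0.7, -0.5], 25.68) 0.05543431823665851 [ 0.6 -0.4  0. ]
([-0.8, -0.0, -1.0], 26.69) 0.055705782193016154
19648 [ 0.5433 -0.1473  0.164 ] [-86.   110.76] [ 0.53903883 11.48869426]
```

View pics/w_H.png

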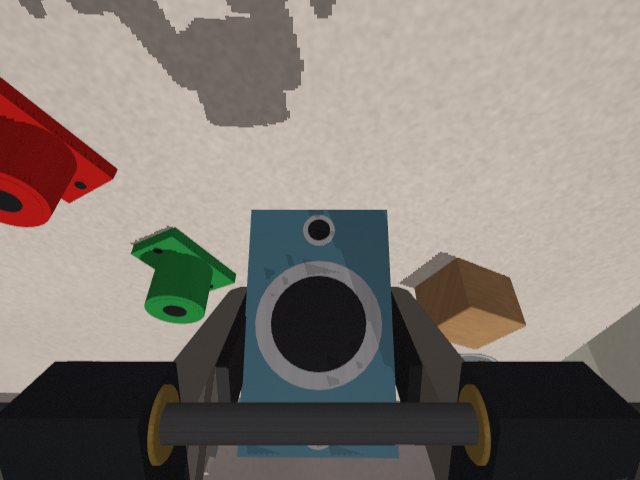

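```bash
python3 - <<'E'
from h import *
D=np.deg2rad
yaw=TY-np.pi; g=TC+.0002*U-.0031*V
R=toolR(yaw,D(35-69.2),1); P=tcp((*g,.165),R)
try: env.movel(P,R,rate=.11)
except env.PlanningError as ex:
    print('PE',ex)
    raise
env.pause(.15); print(err(P),env.sense()['gripper_width'],np.round(env.sense()['wrist_force'],1))
p,d,C,*_=shot('wrist','w_I'); np.savez('pics/w_I.npz',p=p,d=d,C=C); shot('scene','s5')
p2,d2,C2,*_=shot('top','t5'); np.savez('pics/t5.npz',p=p2,d=d2,C=C2)
c0=np.array([*g,.151])
for p,d,C in ((p,d,C),(p2,d2,C2)):
    hsv=cv2.cvtColor(p,cv2.COLOR_RGB2HSV)
    m=(np.linalg.norm(C-c0,axis=2)<.06)&(d>0)&(hsv[...,0]>85)&(hsv[...,0]<125)&(hsv[...,1]>40)
    Q=C[m]; x,r=fitpose(Q[::2],[*c0,yaw,np.pi]); print(len(Q),x[:3].round(4),np.rad2deg(x[3:]).round(2),np.percentile(r,[50,90]))
E
```

```text
([0.0, 0.0, 0.1], 29.78) 0.05578438777390725 [ 0.2 -0.1 -3.8]
16364 [0.561  0.1452 0.1493] [-87.61 180.16] [0.44775686 1.09052258]
362 [0.5584 0.1409 0.1508] [-88.48 180.27] [1.58391999 3.94370546]
```

View pics/w_I.png

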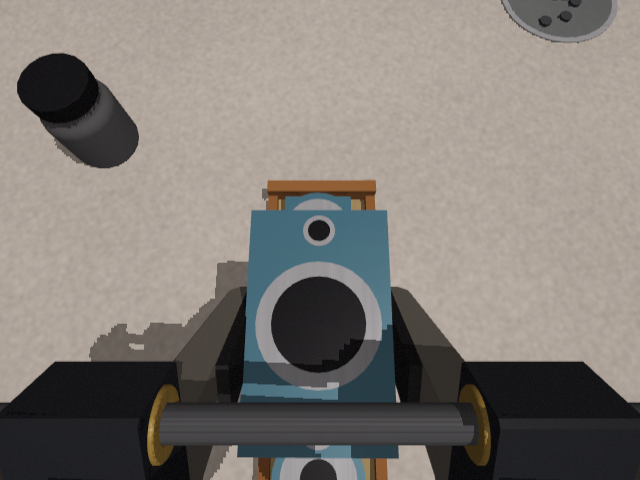

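View pics/s5.png

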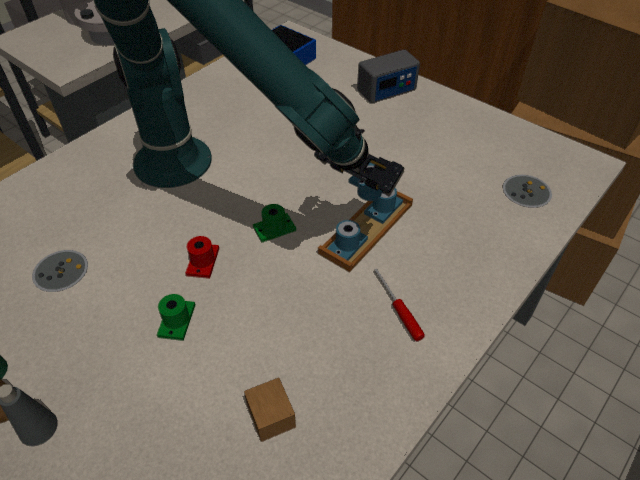

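The hub is at φ=180.2°, inverted and in line. I'll lower it to just above the slot and check the gap to both neighbours.

```bash
python3 - <<'E'
from h import *
D=np.deg2rad
yaw=TY-np.pi; g=TC+.0002*U-.0031*V
R=toolR(yaw,D(35-69.2),1); P=tcp((*g,.067),R)
env.movel(P,R,rate=.10); env.pause(.15); print(err(P),env.sense()['gripper_width'],np.round(env.sense()['wrist_force'],1))
p,d,C,*_=shot('wrist','w_J'); np.savez('pics/w_J.npz',p=p,d=d,C=C); shot('scene','s6')
p2,d2,C2,*_=shot('top','t6'); np.savez('pics/t6.npz',p=p2,d=d2,C=C2)
c0=np.array([*g,.053])
hsv=cv2.cvtColor(p,cv2.COLOR_RGB2HSV)
m=(np.linalg.norm(C-c0,axis=2)<.06)&(C[...,2]>.07)&(d>0)&(hsv[...,0]>85)&(hsv[...,0]<125)&(hsv[...,1]>40)
Q=C[m]; x,r=fitpose(Q[::2],[*c0,yaw,np.pi]); print(len(Q),x[:3].round(4),((x[:2]-TC)@U).round(4),((x[:2]-TC)@V).round(4),np.rad2deg(x[3:]).round(2),np.percentile(r,[50,90]))
# hub3 crown from this view
c3=TC+.0787*U-.0031*V; c3=np.array([*c3,.036])
m=(np.linalg.norm(C-c3,axis=2)<.06)&(((C[...,:2]-TC)@U)>.052)&(C[...,2]>.012)&(d>0)&(hsv[...,0]>85)&(hsv[...,0]<125)&(hsv[...,1]>40)
Q=C[m]; x,r=fitpose(Q,[*c3,yaw,0]); print(len(Q),x[:3].round(4),((x[:2]-TC)@U).round(4),((x[:2]-TC)@V).round(4),np.rad2deg(x[3:]).round(2),np.percentile(r,[50,90]))
cv2.imwrite('pics/t6c.png',cv2.resize(p2[190:280,190:330],None,fx=5,fy=5,interpolation=cv2.INTER_CUBIC)[:,:,::-1])
pp=cv2.imread('pics/s6.png'); cv2.imwrite('pics/s6c.png',cv2.resize(pp[150:290,300:440],None,fx=4,fy=4,interpolation=cv2.INTER_CUBIC))
E
```

```text
([0.4, -0.0, 0.6], 31.22) 0.055496792862338655 [-0.4  0.5 -3.1]
16350 [0.5614 0.1449 0.0519] 0.0016 -0.0017 [-87.81 180.13] [0.43398163 1.09866094]
3151 [0.5562 0.2219 0.0345] 0.0787 -0.0032 [-8.791e+01  5.000e-02] [0.31813131 0.86664695]
```

View pics/w_J.png

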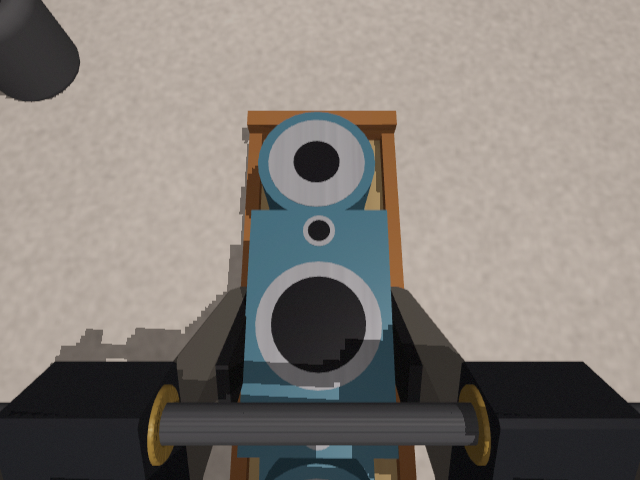

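View pics/s6c.png

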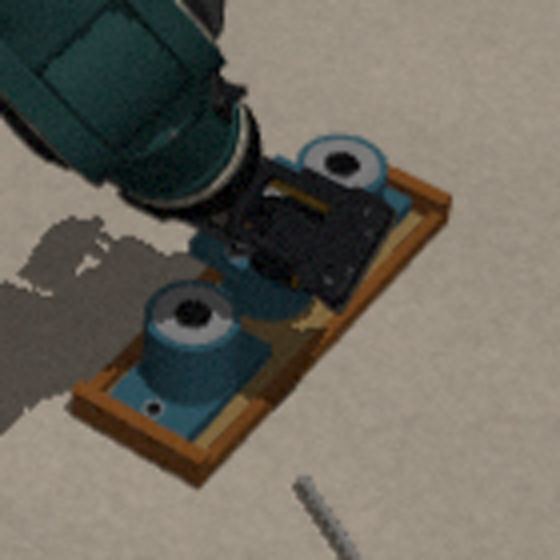

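View pics/t6c.png

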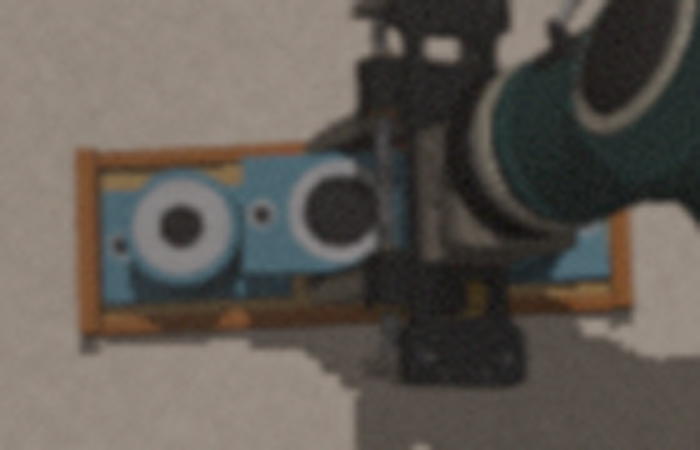

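In the same view hub 3's crown fits at +78.7 mm and the held hub at +1.6 mm, lateral -1.7, pitch 180.1°. I'll shift it -1.3 mm along and -1.3 mm laterally and lower gently.

```bash
python3 - <<'E'
from h import *
D=np.deg2rad
yaw=TY-np.pi; g=TC+(.0002-.0013)*U+(-.0031-.0013)*V
R=toolR(yaw,D(35-69.2-.15),1)
for z in (.067,.062,.058,.055,.0535,.0525,.0515,.0507,.050,.0492,.0484,.0476,.0468):
    P=tcp((*g,z),R); env.movel(P,R,rate=.03); s=env.sense(); print(z,err(P),np.round(s['wrist_force'],1))
    if s['wrist_force'][2]>1.5 or np.hypot(*s['wrist_force'][:2])>6: break
E
```

```text
0.067 ([-0.1, -0.3, -0.1], 31.62) [-0.2 -0.4 -2.3]
0.062 ([-0.2, 0.1, -0.3], 31.93) [ 0.1 -0.6 -2.8]
0.058 ([-0.2, 0.0, -0.3], 32.22) [-1.3  0.2 -3.5]
0.055 ([-0.1, -0.0, -0.2], 32.47) [ 0.1 -0.2 -3.8]
0.0535 ([-0.1, 0.0, -0.1], 32.72) [ 0.4 -0.6 -2.6]
0.0525 ([-0.0, -0.0, -0.0], 32.97) [-1.2  0.3 -2.4]
0.0515 ([-0.0, 0.0, -0.0], 33.22) [-0.3  0.2 -2.7]
0.0507 ([0.0, 0.0, 0.0], 33.47) [ 0.3 -0.9 -2.7]
0.05 ([0.1, 0.1, 0.6], 33.72) [-1.4 -2.2  4.8]
```

Touchdown at the expected height with no side force. Releasing, retreating and checking.

```bash
python3 - <<'E'
from h import *
D=np.deg2rad
yaw=TY-np.pi
effector.release(); s=env.sense(); print(s['t'],s['gripper_width'],np.round(s['wrist_force'],1))
p0=np.array(s['ee_pos']); env.movel(p0+[0,0,.12],None,rate=.2)
R2=toolR(yaw,0,1); P=tcp((.563,.115,.24),R2); env.reach(P,R2); env.pause(.1); print(err(P))
p,d,C,*_=shot('wrist','w_K'); np.savez('pics/w_K.npz',p=p,d=d,C=C); shot('scene','s7')
hsv=cv2.cvtColor(p,cv2.COLOR_RGB2HSV); blue=(d>0)&(hsv[...,1]>25)
A=(C[...,:2]-TC)@U; L=(C[...,:2]-TC)@V
bl=(hsv[...,0]>85)&(hsv[...,0]<125)&(hsv[...,1]>40)&(d>0)
for a0,ph in ((-.0783,0),(.0002,np.pi),(.0787,0)):
    c0=np.array([*(TC+a0*U-.0031*V),.036])
    lim=.024 if ph==0 else .046
    m=(np.abs(A-a0)<lim)&(np.abs(L+.003)<.032)&(C[...,2]>.055)&(C[...,2]<.075)&bl if ph else (np.linalg.norm(C[...,:2]-c0[:2],axis=2)<.032)&(C[...,2]>.058)&(C[...,2]<.075)&(d>0)
    if ph:
        # top-plane of middle and rectangle
        Q=C[m]; print('mid z',np.percentile(Q[:,2],[5,50,95]).round(4),[np.round(k,4) for k in cv2.minAreaRect(Q[:,:2].astype(np.float32))])
        n=np.linalg.lstsq(np.c_[A[m],L[m],np.ones(m.sum())],C[...,2][m],rcond=None)[0]; print('tilt deg',np.rad2deg(n[:2]).round(2))
        k=np.array(cv2.minAreaRect(Q[:,:2].astype(np.float32))[0]); print('along/lat',((k-TC)@U).round(4),((k-TC)@V).round(4))
    else:
        Q=C[m]; cc,r=cv2.minEnclosingCircle(Q[:,:2].astype(np.float32)); cc=np.array(cc); n=np.linalg.lstsq(np.c_[A[m],L[m],np.ones(m.sum())],C[...,2][m],rcond=None)[0]
        print('hub z',np.median(Q[:,2]).round(4),'r',round(r,4),'along/lat',((cc-TC)@U).round(4),((cc-TC)@V).round(4),'tilt',np.rad2deg(n[:2]).round(2))
print(env.sense()['t'])
E
```

```text
34.4 0.09141216256251168 [ 0.1 -0.2 -0.2]
([-1.2, -1.7, -2.6], 35.87)
hub z 0.065 r 0.0284 along/lat -0.0784 -0.0026 tilt [-0.86 -0.01]
mid z [0.0635 0.0647 0.0659] [array([0.5598, 0.1433]), array([0.0556, 0.0916]), np.float64(2.5997)]
tilt deg [0.02 0.07]
along/lat 0.0 -0.0033
hub z 0.065 r 0.0281 along/lat 0.0784 -0.003 tilt [0.01 0.11]
35.9667
```

View pics/w_K.png

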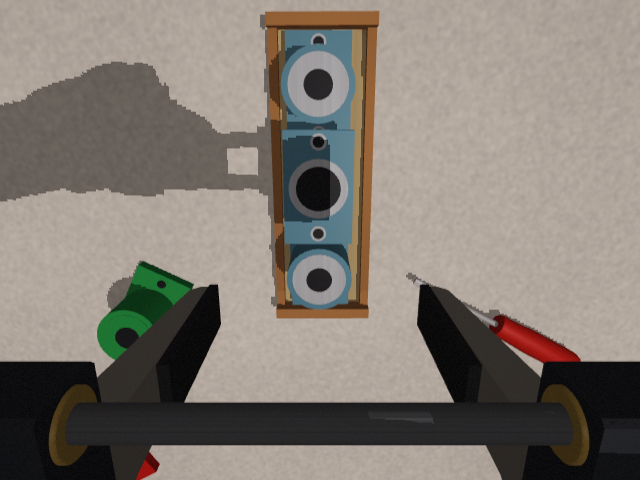

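View pics/s7.png

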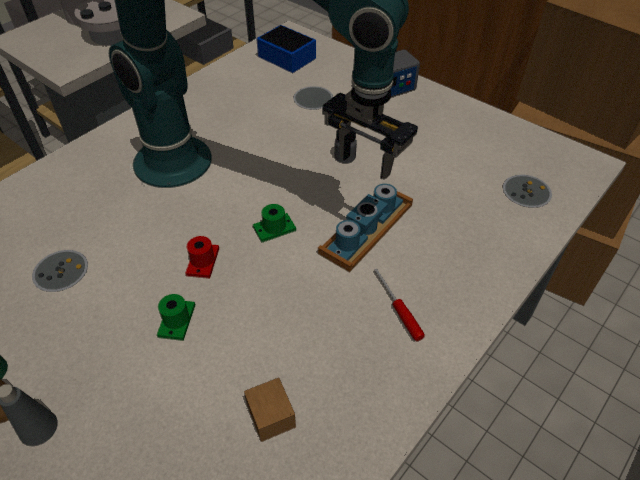

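```bash
python3 - <<'E'
from h import *
for n in ('w_T','w_K'):
    f=np.load(f'pics/{n}.npz');C=f['C'];c=TC-.0784*U-.003*V
    m=(np.linalg.norm(C[...,:2]-c,axis=2)<.024)&(C[...,2]>.06)&(C[...,2]<.07)
    A=(C[...,:2]-TC)@U;L=(C[...,:2]-TC)@V
    k=np.linalg.lstsq(np.c_[A[m],L[m],np.ones(m.sum())],C[...,2][m],rcond=None)[0]; print(n,'hub1 tilt',np.rad2deg(k[:2]).round(2))
workorder.finish_job(); print(env.sense()['t'])
E
```

```text
w_T hub1 tilt [0.04 0.13]
w_K hub1 tilt [-0.04  0.02]
the job is handed in; nothing more can be done
the job is handed in; nothing more can be done
```

Both loose hubs are packed into the tray beside the first, and I handed the job in at about 36 s of the 72 s allowed. I set one hub crown up at the tray's +x end. I turned the other over in two grasps, with a rest on its brim and crown edges in between, and lowered it crown down into the middle.

- **Final positions:** the hubs sit at -78.4, 0.0 and +78.4 mm along the tray and are within 1 mm of each other sideways. That leaves about 4 mm of play on each side of the middle hub and about 2.6 mm at each end wall.
- **Flat on the floor:** all three tops measured level with each other, about 59 to 60 mm above the tray floor, with tilts of about 0.1° or less. One first fit gave hub1 a tilt of -0.86°. A refit on its inner top face gave 0.0° before and after, so I put that down to edge points.
- **First hub and bystanders:** hub1 did not measurably move. The jar, screwdriver and carton looked untouched in the last pictures; I checked those by eye only, not by measurement.
- **What went wrong:** in the first, crown-only grip, the hub slipped about 23° while being turned. It therefore met the table about 7 mm early, at roughly 29 N, and tipped into its rest pose when released. The second grip, on the brim at 60 N, held to within about 0.2°. Both hubs touched the tray floor at about 5 N.

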